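# Start the flange nut on the clamp stud by backing it off

## Robot

A 7-joint arm with a two-finger parallel gripper is mounted at the origin on a cart in front of the work surface, level with it; the furniture and walls round the work are solid. World frame = base frame: x ahead of the robot, y to its left, z up, the work surface at z = 0. Lengths are in m, angles in degrees, forces in N, time in s.
With the tool pointing down it reaches from about 0.425 to 0.875 m from the base axis. Payload 4.7 kg.
Tool frame: the origin (TCP) lies on the mounting face of the last link; the fingertips stand 182 mm ahead of it and the grasp point (between the pads) lies 164 mm ahead of it; z points along the fingers, x is the direction in which the jaws open and shut, and the axes are right-handed (so a half turn about z gives the same grasp; the last joint's range is limited). The gripper opens to 87 mm and grips with 3 to 60 N. Pads are 19 mm wide; open, the fingers measure 117 mm over their backs; the gripper's body (75 mm by 190 mm) begins 51 mm behind the grasp point.
Start: joints at [75.063, 18.392, -4.016, 83.108, 1.295, 78.541, -3.26], TCP at [0.176, -0.626, 0.405] pointing down, gripper open.
Joint ranges: [-163.93, 163.93], [-17.29, 119.83], [-79.2, 71.16], [3.27, 140.29], [-89.18, 269.18], [5.43, 117.66], [-154.24, 154.24]. Speed limits (degrees/s): [147.25, 147.25, 180, 180, 180, 180, 180].

## Interface

Orientations are given as [roll, pitch, yaw] about the fixed x, y, z axes, in that order (R = Rz(yaw) Ry(pitch) Rx(roll)).
In Python, from cell import status, cams, env, outline_of, landmark_of gives the robot as it stands. The module is installed in compiled form; this text tells all that it offers.
- The arm moves only by the tool jog_arm, never from a script. Its argument "rows" is a list of rows, each a list of 7 numbers: the closure, from 0 (fully open) to 1 (shut), then the shift along the tool's x, y, z in m, then the turn, a rotation vector about the tool's x, y, z in degrees. A call has 1 to 12 rows; each row shifts and turns the commanded pose from where the row before left it, along the tool's axes as they then stand; what a row does not reach is not made up. A row lasts 1/12 s, in which the tool goes at most 41.7 mm and 7.16 degrees, less where a joint would pass 70% of its speed; a pose out of reach is approached as far as the arm can. A call with a gripper value outside its range is refused whole. The fingers move at their own pace and stop on an object; "grip_force" is the grip in N (left out, the last holds). Time passes only in rows, so rows that do not move let the fingers close. It gives the time, the measured TCP pose, the force and the opening at its end, in the units of the state.
- status.get_obs(): the state, without advancing time (a new reading comes with each control period).
- cams.read_camera(name): name is "scene" or "side" or "wrist"; returns (picture, depth): 384x512x3 uint8, red, green, blue; 384x512 float32, m along the optical axis (not along the pixel's ray), 0 where there is no reading.
- cams.camera_params(name): a dict with "vfov" (degrees; the focal length in pixels is half the picture's height over the tangent of half this angle, whatever the lens; pixels are square), "cx", "cy" (the principal point, pixels), "eye" and "attitude" of the camera in the world. Camera axes: x right, y up, looking along -z (the intrinsics and any distortion apply to the point x, -y, -z); pixel columns grow to the right and rows downward; lengths in m; the calibration is good to about 2 mm. The wrist camera is an equidistant fisheye: a pixel r from the principal point sees the ray r / f radians off the axis. A picture is of the moment at which its call begins: read the wrist's pose just before it. camera_params takes no time and is no camera call; for the wrist camera it gives the pose at the moment of the call.
- env.sign_off(): hands the job in, once; it reports no verdict.
Trained networks look in the newest picture that a camera, given by its name, has taken for a name from the list of things; names that differ only in an ending like _2 or _b are one class to them, and where a whole thing is asked for, a point or a joint stands for the part that bears it (a point fixed in the world has none). Each returns a list of dicts, best first, with "conf" (0 to 1); they miss things now and then, are a little off and sometimes report something else, mostly with a low value. They report only what shows in the picture. A call takes as long as a camera call. They do not tell look-alikes from the thing itself.
- outline_of(camera, name): "pixels" (384x512 bool, what is visible of it) and "box" ([left, top, right, bottom] in pixels, round what is visible of it).
- landmark_of(camera, name): "position" ([row, column] in pixels: a listed point, or the origin of a listed thing).
The state is a dict: "time_s": time; "qpos": joint angles; "joint_velocities": joint speeds; "effort": joint torques, N m; "tool_pos": TCP position; "tool_rot": TCP orientation; "force": force on the tool from outside, world axes, zero at the start; "wrist_torque": the same for the moment, N m; "grip_width": finger opening in m.
Only numpy, scipy, OpenCV 4.12 (cv2) and the standard library are available. Lean on these libraries where they do the work, as an engineer would, in place of code of your own. Each camera call takes 0.05 s, during which the arm holds its last target. There are 200 camera calls.

## Task

Put the brass flange nut, flange down, on the stud of the blue-based strap clamp, turn it gently backwards (counter-clockwise from above) until you feel it drop into the thread start, then turn it clockwise until its flange is fully home on the washer, and let go. Use a light hand: never push or twist the nut hard against the stud or clamp, and leave the pliers, flap disc, red magnet and small steel nut where they lie.

Things in the scene. Friction and masses are not known exactly. Their poses are not given: they have to be found in the camera images.
- nut_centre (a point): Loose brass flange nut, flange down, 0.24-0.39 kg, 36 mm tall: hexagon 46 mm across flats, flange 62 mm wide and 6 mm thick below it. Point: its centre, 18 mm above its underside; z up the bore, flats face x and every 60 deg. Open bore 34 mm wide; its thread is three round lugs 3.2 mm thick, reaching in to 12 mm from the axis, at 0, 120, 240 deg from x, 12 mm above the underside.
- stud_top (a point): Top of the upright steel stud of the strap clamp, which does not turn; on its axis, 92 mm above the table. A cone (12 widening to 21.6 mm in 6 mm), a smooth pilot 21.6 mm in diameter, then a three-start thread 31 mm in diameter. Where the starts stand round the stud differs each time, and NO frame gives it: feel for it. An arm gripping the nut tightly holds it up: let it slide or lower it.
- thread_crest (a point): On the stud's axis, 84 mm above the table: where the nut's centre is while its lugs rest on the level crests at the thread's top (on the 3 mm teeth, 8 deg wide, at each crest's clockwise end, it is 3 mm higher). From a crest, clockwise jams at a tooth; counter-clockwise, within 120 deg, the lugs come to three slots (28 deg wide at 14 mm radius).
- thread_start (a point): On the stud's axis, 76 mm above the table: where the nut's centre is when its lugs have dropped 8 mm into the slots. There it has about 14 deg of play; turned farther back it jams at the slot walls. Turned clockwise it goes down the thread, 24 mm a turn with 1.4 mm axial play.
- nut_home (a point): On the stud's axis, 72 mm above the table: where the nut's centre is when its flange lies on the washer, 67 to 81 deg clockwise from where it lay in the slots. About 15 deg farther the thread ends at a hard stop.
- clamp: Strap clamp fixed on the table: blue base plate 150 x 80 x 12 mm, dark strap 136 x 42 mm with its top at 51 mm, washer 58 mm in diameter with its top at 54 mm, the stud upright through its middle. Origin: centre of the base's underside, on the stud's axis; x along the strap, z up. Only the stud is higher than 54 mm.
- combination_pliers: Pliers with yellow handles, 179 x 51 x 12 mm, to be left alone; origin at the centre of its underside
- flap_disc: Brown flap disc, 99 mm in diameter, 11 mm thick, to be left alone; origin at the centre of its underside
- magnet_red: Red welding magnet, 70 x 70 x 16 mm, to be left alone; origin at the centre of its underside
- nut_m20: Small plain steel nut, 34 x 30 x 16 mm, not for this stud, to be left alone; origin at the centre of its underside
Not all that is in view belongs to the job. What is shaped like the part that bears nut_centre but pink or purple is not meant.

How it is judged:
By the outcome, as a careful person would: the job done as asked, in the order asked, and still so for the second after the job is handed in, with the robot touching nothing.
It also fails if it takes over 61 s, if anything falls off the work surface, if the arm or the gripper's body presses on something with over 40 N, if the wrist force passes 120 N, or if a joint passes its speed limit or range.

## Working session

There is one attempt and no reset: what is moved stays moved. The work goes in short steps, Python scripts to look and compute and a tool call to move; the robot and the scene stay as the last step left them, time stands still between calls to the robot, and variables do not carry over. Pictures are saved under pics/ and viewed, about 8 in all and at most 12, crops included, and the job is handed in when it is done.

Besides the shell and the picture viewer there is one more tool, called after "Emit:" as name([rows], argument=value, ...), one row to a line, values as JSON. jog_arm: Moves the arm, as the interface text tells. Its arguments: {"type":"object","properties":{"rows":{"type":"array"},"grip_force":{"type":"number"}},"required":["rows"]}

```bash
mkdir -p pics; cat > h.py <<'E'
import numpy as np, cv2
from scipy.spatial.transform import Rotation as R
from cell import status, cams, env, outline_of, landmark_of
def rot(a):
    a=np.array(a,float)
    return a if a.shape==(3,3) else (R.from_quat(a).as_matrix() if a.size==4 else R.from_euler('xyz',a,degrees=True).as_matrix())
def snap(n,f=None):
    p=cams.camera_params(n); im,d=cams.read_camera(n)
    if f: cv2.imwrite('pics/'+f,im[:,:,::-1])
    return p,im,d
def ray(p,rc,wrist=False):
    f=192/np.tan(np.radians(p['vfov'])/2); x=(rc[1]-p['cx'])/f; y=(rc[0]-p['cy'])/f
    if wrist:
        r=np.hypot(x,y); s=np.sinc(r/np.pi)
        v=np.array([x*s,-y*s,-np.cos(r)])
    else: v=np.array([x,-y,-1.])
    return rot(p['attitude'])@v
def atz(p,rc,z,wrist=False):
    v=ray(p,rc,wrist); e=np.array(p['eye']); return e+v*(z-e[2])/v[2]
E
python3 - <<'E'
from h import *
print(status.get_obs())
for n in ['scene','side']:
    p,im,d=snap(n,n+'0.png'); print(n,p)
    for t in ['nut_centre','stud_top','clamp','combination_pliers','flap_disc','magnet_red','nut_m20']:
        z={'nut_centre':.018,'stud_top':.092}.get(t,0)
        for l in landmark_of(n,t)[:3]: print(t,round(l['conf'],2),np.round(l['position'],1),atz(p,l['position'],z).round(4))
    cv2.imwrite('pics/x.png',im)
a=cv2.imread('pics/scene0.png');b=cv2.imread('pics/side0.png')
cv2.imwrite('pics/both.png',cv2.resize(np.vstack([a,b]),(400,600)))
E
```

```text
{'time_s': 0.0, 'qpos': array([75.06293972, 18.44014907, -4.01535201, 83.17265414,  1.29422818,
       78.54097314, -3.26086782]), 'joint_velocities': array([ 0.06265984, -0.15657523, -0.02967909,  0.02148387,  0.02022784,
       -0.04679387, -0.06104689]), 'effort': array([ 3.65706876e-05, -4.91291964e+01, -4.04178165e-01, -3.12527025e+01,
       -6.39840262e-02,  4.38999385e-02,  1.56584319e-04]), 'tool_pos': array([ 0.17629777, -0.62543466,  0.4036685 ]), 'tool_rot': array([ 1.79995056e+02,  1.08579737e-01, -7.42544367e+01]), 'force': array([-0.42516059, -0.06676643,  0.33078869]), 'wrist_torque': array([ 0.0087943 , -0.02272551, -0.0020201 ]), 'grip_width': 0.08653403318400626}
scene {'vfov': 56.410353797931464, 'cx': 260.4255098957768, 'cy': 190.75933120381575, 'eye': array([ 0.18571737, -0.46916666,  0.70096264]), 'attitude': array([ 44.61800373,   0.85529525, -33.3949827 ])}
nut_centre 0.94 [233.5 293.4] [ 0.5343 -0.0653  0.018 ]
nut_centre 0.9 [255.1 242.2] [ 0.4005 -0.0494  0.018 ]
nut_centre 0.79 [196.8 181.1] [0.3621 0.1986 0.018 ]
stud_top 0.78 [174.2 244.1] [0.5072 0.109
[... 581 characters left out ...]
0.018 ]
nut_centre 0.62 [246.5 215.3] [ 0.4252 -0.1507  0.018 ]
nut_centre 0.6 [188.  200.2] [0.3737 0.1895 0.018 ]
stud_top 0.62 [176.6 244.6] [0.5135 0.0946 0.092 ]
stud_top 0.24 [213.  307.8] [ 0.6491 -0.1421  0.092 ]
clamp 0.85 [202.1 240. ] [0.4983 0.1106 0.    ]
clamp 0.48 [174.4 240.3] [0.5113 0.3309 0.    ]
clamp 0.18 [245.9 214.3] [ 0.4215 -0.1211  0.    ]
combination_pliers 0.92 [265.1 296. ] [ 0.6093 -0.2185  0.    ]
combination_pliers 0.22 [203.1 239.2] [0.4955 0.1042 0.    ]
flap_disc 0.76 [214.  310.1] [0.6962 0.0136 0.    ]
magnet_red 0.55 [172.9 243.3] [0.523  0.3438 0.    ]
nut_m20 0.54 [273.3 227.9] [ 0.4528 -0.2323  0.    ]
nut_m20 0.23 [180.4 237.7] [0.4992 0.2777 0.    ]
```

View pics/scene0.png

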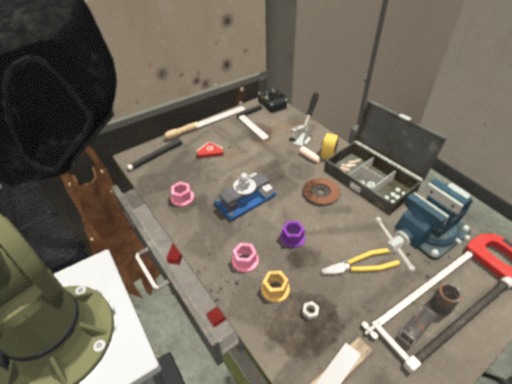

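The scene view has four flange nuts: purple at (234,293), pink at (257,245) and (194,181), and a yellow-brass one at (287,276). Only the brass one fits the description. The clamp's stud is at about (180,244).

```bash
python3 - <<'E'
from h import *
a=cv2.imread('pics/scene0.png')
c=cv2.resize(a[150:330,200:360],None,fx=3.3,fy=3.3,interpolation=cv2.INTER_CUBIC);cv2.imwrite('pics/crop0.png',c)
p,im,d=snap('scene')
hsv=cv2.cvtColor(im,cv2.COLOR_RGB2HSV); m=cv2.inRange(hsv,(14,90,80),(32,255,255)); m[:,:230]=0;m[:265]=0;m[:,:250]=0;m[:,300:]=0
ys,xs=np.nonzero(m);print(len(xs),ys.mean(),xs.mean(),ys.min(),ys.max(),xs.min(),xs.max())
f=192/np.tan(np.radians(p['vfov'])/2)
P=np.array([p['eye']+ray(p,(y,x))*d[y,x] for y,x in zip(ys,xs) if d[y,x]>0]);
t=P[P[:,2]>.03];print(P.mean(0),P.min(0),P.max(0),t.mean(0),(t.min(0)+t.max(0))/2)
for n in ['nut_centre']:
  for l in landmark_of('scene',n): print(l['conf'],l['position'],atz(p,l['position'],.018))
E
```

```text
751 286.55525965379496 275.0479360852197 270 302 260 290
[ 0.41696319 -0.15618167  0.01790365] [ 0.38716602 -0.18504558 -0.00294474] [ 0.458733   -0.10873894  0.03889113] [ 0.41871476 -0.15344928  0.03537761] [ 0.419538   -0.1521971   0.03446004]
0.9 [233.1, 290.8] [ 0.52990396 -0.06082131  0.018     ]
0.87 [284.7, 273.9] [ 0.4173197  -0.15142808  0.018     ]
0.6 [256.7, 241.2] [ 0.39632136 -0.05187359  0.018     ]
0.56 [195.9, 181.7] [0.36478752 0.20077781 0.018     ]
```

View pics/crop0.png

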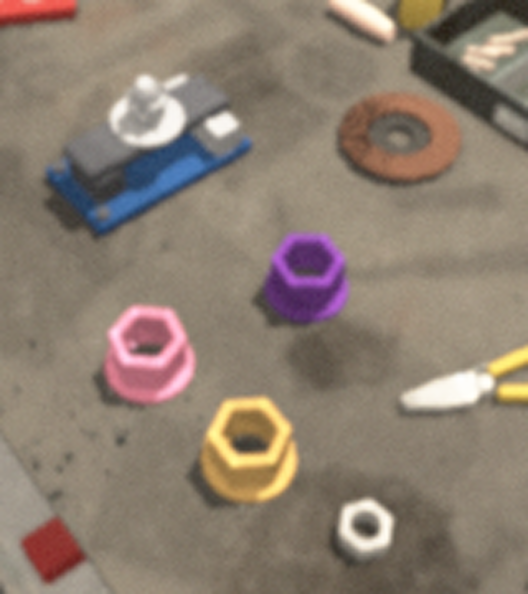

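The crop confirms it: the brass/gold nut stands flange-down at about (0.418, -0.152). The pink and purple ones are look-alikes. Moving above it.

Emit:
jog_arm([
  [0,-0.03,-0.0278,0,0,0,0],
  [0,-0.03,-0.0278,0,0,0,0],
  [0,-0.03,-0.0278,0,0,0,0],
  [0,-0.03,-0.0278,0,0,0,0],
  [0,-0.03,-0.0278,0,0,0,0],
  [0,-0.03,-0.0278,0,0,0,0],
  [0,-0.03,-0.0278,0,0,0,0],
  [0,-0.03,-0.0278,0,0,0,0],
  [0,-0.03,-0.0278,0,0,0,0],
  [0,-0.03,-0.0278,0,0,0,0],
  [0,-0.03,-0.0278,0,0,0,0],
  [0,-0.025,-0.023,0,0,0,0],
])

```text
time_s: 1.9
tool_pos: [0.3974, -0.1916, 0.4052]
tool_rot: [-180.0, -0.1, -74.1]
force: [0.9, 0.2, 0.5]
grip_width: 0.0871
```

```bash
python3 - <<'E'
from h import *
o=status.get_obs(); print(o['time_s'],o['qpos'].round(1),o['tool_pos'],o['tool_rot'])
p,im,d=snap('wrist','w1.png'); print(p)
for t,z in [('nut_centre',.018),('stud_top',.092),('clamp',0)]:
    for l in landmark_of('wrist',t)[:4]: print(t,round(l['conf'],2),np.round(l['position'],1),atz(p,l['position'],z,True).round(4))
E
```

```text
1.9 [ 52.1  -6.9 -27.3 110.   -3.2  76.1 -48.4] [ 0.39741476 -0.19160484  0.4051759 ] [-1.79959773e+02 -5.67500925e-02 -7.41436639e+01]
{'vfov': 65.70646984690485, 'cx': 250.4755267679136, 'cy': 185.00446404269823, 'eye': array([ 0.46118187, -0.17276273,  0.38433844]), 'attitude': array([-1.41851449e+01, -3.38190468e-02, -7.41247260e+01])}
nut_centre 0.89 [135.4 223.9] [ 0.4239 -0.1495  0.018 ]
nut_centre 0.83 [135.7 150.3] [ 0.3997 -0.0574  0.018 ]
nut_centre 0.72 [121.5   1.4] [0.364  0.2149 0.018 ]
nut_centre 0.7 [ 32.3 179.7] [ 0.5367 -0.0599  0.018 ]
stud_top 0.68 [26.7 36.9] [0.5074 0.1042 0.092 ]
clamp 0.68 [43.  71.8] [0.5017 0.1088 0.    ]
```

View pics/w1.png

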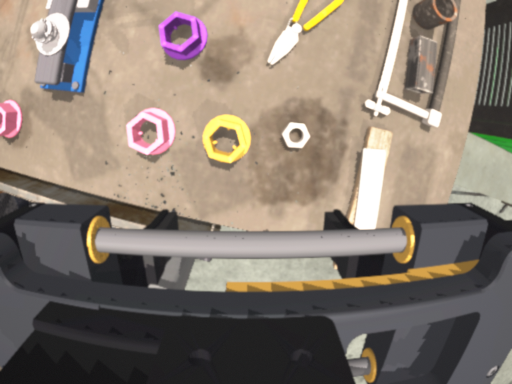

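Emit:
jog_arm([
  [0,0,0,0.035,0,0,0],
  [0,0,0,0.035,0,0,0],
  [0,0,0,0.035,0,0,0],
  [0,0,0,0.025,0,0,0],
  [0,0,0,0,0,0,0],
])

```text
time_s: 2.52
tool_pos: [0.3933, -0.1954, 0.2698]
tool_rot: [179.6, 0.4, -74.4]
force: [-1.0, 0.5, -0.1]
grip_width: 0.0868
```

```bash
cat >> h.py <<'E'
def cloud(p,d,ys,xs,wrist):
    f=192/np.tan(np.radians(p['vfov'])/2); out=[]
    for y,x in zip(ys,xs):
        if d[y,x]<=0: continue
        rr=np.hypot(x-p['cx'],y-p['cy'])/f
        v=ray(p,(y,x),wrist); out.append(p['eye']+v*d[y,x]/(np.cos(rr) if wrist else 1))
    return np.array(out)
E
python3 - <<'E'
from h import *
o=status.get_obs(); print(o['time_s'],o['qpos'].round(1),o['tool_pos'],o['tool_rot'])
p,im,d=snap('wrist','w2.png')
for l in landmark_of('wrist','nut_centre')[:4]: print(round(l['conf'],2),np.round(l['position'],1),atz(p,l['position'],.018,True).round(4))
hsv=cv2.cvtColor(im,cv2.COLOR_RGB2HSV); m=cv2.inRange(hsv,(18,110,60),(34,255,255)); m[215:]=0
n,lab,st,c=cv2.connectedComponentsWithStats(m); k=1+st[1:,4].argmax(); print(st[k],c[k])
ys,xs=np.nonzero(lab==k); P=cloud(p,d,ys,xs,True); print(np.percentile(P[:,2],[1,10,50,90,99]).round(4))
t=P[(P[:,2]>.031)&(P[:,2]<.041)][:,:2]; h=cv2.convexHull(t.astype(np.float32))[:,0]; print(len(t))
# hexagon fit: support widths per angle
A=np.arange(0,180,2)
w=[np.percentile(t@[np.cos(np.radians(a)),np.sin(np.radians(a))],99.5)-np.percentile(t@[np.cos(np.radians(a)),np.sin(np.radians(a))],.5) for a in A]
s=[np.mean([w[(i+j*30)%90] for j in range(3)]) for i in range(30)]
print('flat normal ang',[ (int(A[i]),round(s[i]*1e3,1)) for i in range(30)])
cc=[]
a0=A[int(np.argmin(s))]
N=np.array([[np.cos(np.radians(a0+60*j)),np.sin(np.radians(a0+60*j))] for j in range(3)])
b=[(np.percentile(t@q,99.5)+np.percentile(t@q,.5))/2 for q in N]
print(a0,np.linalg.lstsq(N,b,rcond=None)[0], cv2.minEnclosingCircle(P[:,:2].astype(np.float32)))
cv2.imwrite('pics/w2c.png',cv2.resize(im[60:210,150:350,::-1],None,fx=3,fy=3,interpolation=cv2.INTER_CUBIC))
E
```

```text
2.5167 [ 51.6   0.8 -28.5 119.8   0.4  60.  -51.6] [ 0.39328174 -0.19537575  0.26979016] [179.59837052   0.41636152 -74.42073666]
0.98 [146.5 206.2] [ 0.4193 -0.1493  0.018 ]
[ 173  108   77   78 3276] [212.4041514  144.77564103]
[-0.0013  0.0043  0.0288  0.0356  0.0365]
1558
flat normal ang [(0, np.float64(46.0)), (2, np.float64(46.1)), (4, np.float64(46.5)), (6, np.float64(47.0)), (8, np.float64(47.4)), (10, np.float64(47.8)), (12, np.float64(48.2)), (14, np.float64(48.6)), (16, np.float64(49.0)), (18, np.float64(49.3)), (20, np.float64(49.5)), (22, np.float64(49.8)), (24, np.float64(49.9)), (26, np.float64(50.1)), (28, np.float64(50.1)), (30, np.float64(50.1)), (32, np.float64(50.2)), (34, np.float64(50.1)), (36, np.float64(50.0)), (38, np.float64(49.8)), (40, np.float64(49.6)), (42, np.float64(49.4)), (44, np.float64(49.1)), (46, np.float64(48.7)), (48, np.float64(48.3)), (50, np.float64(47.9)), (52, np.float64(47.5)), (54, np.float64(47.1)), (56, np.float64(46.6)), (58, np.float64(46.2))]
0 [ 0.419651   -0.15245431] ((0.41666391491889954, -0.15013180673122406), 0.03495047241449356)
```

View pics/w2c.png

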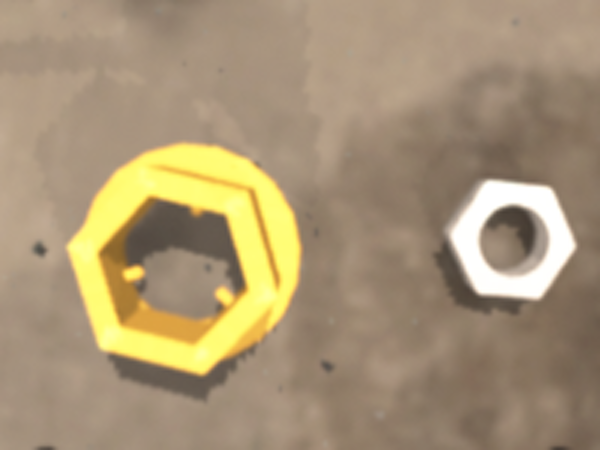

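The crop shows the brass nut with its hexagon flats facing world 0/60/120°, and the white steel nut off to the right, clear. I'll grasp at yaw -60.

Emit:
jog_arm([
  [0.15,0,0,0,0,0,-7],
  [0.15,0,0,0,0,0,-7.4],
  [0.15,-0.0125,-0.0225,0,0,0,0],
  [0.15,-0.0124,-0.0222,0,0,0,0],
  [0.15,0,0,0.02,0,0,0],
  [0.15,0,0,0.015,0,0,0],
  [0.15,0,0,0,0,0,0],
  [0.15,0,0,0,0,0,0],
])

```text
time_s: 3.28
tool_pos: [0.4233, -0.1517, 0.2412]
tool_rot: [-180.0, -0.1, -60.2]
force: [-0.2, 0.6, 0.5]
grip_width: 0.0739
```

```bash
python3 - <<'E'
from h import *
o=status.get_obs(); print(o['time_s'],o['qpos'].round(1),o['tool_pos'],o['tool_rot'],o['grip_width'])
E
```

```text
3.2833 [ 47.7   4.6 -32.1 120.2   3.   55.8 -46.2] [ 0.42333134 -0.15167082  0.24120355] [-1.79958269e+02 -8.32144476e-02 -6.01518394e+01] 0.07391097049406724
```

Emit:
jog_arm([
  [0.15,-0.0018,0.003,0,0,0,0],
  [0.15,0,0,0.02,0,0,0],
  [0.15,0,0,0.018,0,0,0],
  [0.15,0,0,0.012,0,0,0],
  [0.15,0,0,0,0,0,0],
  [0.15,0,0,0,0,0,0],
], grip_force=6)

```text
time_s: 3.78
tool_pos: [0.4195, -0.1513, 0.1906]
tool_rot: [-180.0, -0.0, -60.1]
force: [-0.5, -0.3, 0.5]
grip_width: 0.0735
```

Emit:
jog_arm([
  [0.6,0,0,0,0,0,0],
  [0.6,0,0,0,0,0,0],
  [0.6,0,0,0,0,0,0],
  [0.6,0,0,0,0,0,0],
  [0.6,0,0,0,0,0,0],
  [0.6,0,0,0,0,0,0],
], grip_force=15)

```text
time_s: 4.28
tool_pos: [0.4197, -0.1513, 0.1903]
tool_rot: [-180.0, -0.1, -60.1]
force: [0.9, -0.7, 1.0]
grip_width: 0.046
```

Emit:
jog_arm([
  [0.6,0,0,-0.01,0,0,0],
  [0.6,0,0,-0.03,0,0,0],
  [0.6,0,0,-0.035,0,0,0],
  [0.6,0,0,-0.035,0,0,0],
  [0.6,0,0,-0.01,0,0,0],
  [0.6,0,0,0,0,0,0],
  [0.6,0,0,0,0,0,0],
])

```text
time_s: 4.87
tool_pos: [0.4188, -0.1506, 0.3091]
tool_rot: [179.9, 0.0, -60.1]
force: [-0.8, 0.5, -4.8]
grip_width: 0.0455
```

Emit:
jog_arm([
  [0.6,-0.029,-0.02,0,0,0,0],
  [0.6,-0.029,-0.02,0,0,0,0],
  [0.6,-0.029,-0.02,0,0,0,0],
  [0.6,-0.029,-0.02,0,0,0,0],
  [0.6,-0.029,-0.02,0,0,0,0],
  [0.6,-0.029,-0.02,0,0,0,0],
  [0.6,0,0,0,0,0,0],
  [0.6,0,0,0,0,0,0],
  [0.6,0,0,0,0,0,0],
])

```text
time_s: 5.62
tool_pos: [0.4356, 0.0593, 0.3077]
tool_rot: [179.8, 0.1, -60.1]
force: [-0.5, -0.8, -3.7]
grip_width: 0.0459
```

```bash
python3 - <<'E'
from h import *
o=status.get_obs(); print(o['time_s'],o['qpos'].round(1),o['tool_pos'],o['tool_rot'],o['grip_width'],o['force'])
p,im,d=snap('wrist','w3.png')
for t,z in [('stud_top',.092),('thread_crest',.084),('nut_home',.072),('clamp',0)]:
    for l in landmark_of('wrist',t)[:2]: print(t,round(l['conf'],2),np.round(l['position'],1),atz(p,l['position'],z,True).round(4))
l=landmark_of('wrist','stud_top')
yy,xx=np.mgrid[0:384:1,0:512:1]; s=(d>0)&(d<.35)
ys,xs=np.nonzero(s); P=cloud(p,d,ys,xs,True)
a=P[:,2]
c=np.array([.508,.106]); near=np.linalg.norm(P[:,:2]-c,axis=1)<.06
for lo,hi in [(.086,.096),(.06,.096),(.046,.057)]:
    q=P[near&(a>lo)&(a<hi)]
    print(lo,hi,len(q), q.mean(0).round(4) if len(q) else '', cv2.minEnclosingCircle(q[:,:2].astype(np.float32)) if len(q) else '')
E
```

```text
5.6167 [ 36.9  -1.9 -46.7 117.1  -1.6  64.5 -69.2] [0.43560122 0.05930433 0.30769499] [ 1.79785982e+02  1.25046017e-01 -6.00636528e+01] 0.04593018774502214 [-0.48697428 -0.76581743 -3.65173024]
stud_top 0.61 [ 82.  240.1] [0.5053 0.1087 0.092 ]
thread_crest 0.58 [ 79.4 239.8] [0.5073 0.1104 0.084 ]
nut_home 0.96 [ 84.2 241.4] [0.5057 0.1087 0.072 ]
clamp 0.92 [ 93.6 242.2] [0.5024 0.1087 0.    ]
0.086 0.096 700 [0.5059 0.1096 0.0895] ((0.5062152743339539, 0.11013370752334595), 0.010633574798703194)
0.06 0.096 1510 [0.5054 0.1091 0.0824] ((0.5059964656829834, 0.109953872859478), 0.015895100310444832)
0.046 0.057 6676 [0.5071 0.1091 0.0512] ((0.5079630613327026, 0.10587575286626816), 0.06006166711449623)
```

View pics/w3.png

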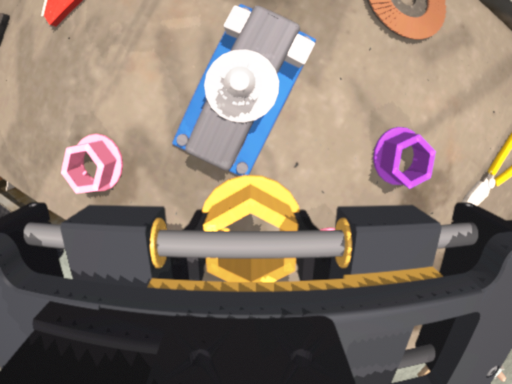

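Emit:
jog_arm([
  [0.6,-0.0028,-0.029,0,0,0,0],
  [0.6,-0.0028,-0.029,0,0,0,0],
  [0.6,-0.0027,-0.0281,0,0,0,0],
  [0.6,0,0,0,0,0,0],
  [0.6,0,0,0.01,0,0,0],
  [0.6,0,0,0.01,0,0,0],
  [0.6,0,0,0.01,0,0,0],
  [0.6,0,0,0,0,0,0],
  [0.6,0,0,0,0,0,0],
])

```text
time_s: 6.67
tool_pos: [0.5061, 0.1092, 0.2786]
tool_rot: [179.9, 0.0, -60.1]
force: [0.4, -0.0, -3.9]
grip_width: 0.0461
```

```bash
cat > o.py <<'E'
from h import *
o=status.get_obs(); print(o['time_s'],'q7',o['qpos'][6].round(1),'pos',(o['tool_pos']*1e3).round(1),'rpy',o['tool_rot'].round(2),'g',(o['grip_width']*1e3).round(1),'F',o['force'].round(1),'T',o['wrist_torque'].round(2))
E
python3 o.py; python3 - <<'E'
from h import *
for n in ['scene','side']:
    p,im,d=snap(n,n+'1.png')
    for t,z in [('nut_centre',.104),('stud_top',.092)]:
        for l in landmark_of(n,t)[:5]: print(n,t,round(l['conf'],2),np.round(l['position'],1),atz(p,l['position'],z).round(4))
a=cv2.imread('pics/scene1.png')[110:230,190:310];b=cv2.imread('pics/side1.png')[110:230,190:310]
cv2.imwrite('pics/ali.png',cv2.resize(np.hstack([a,b]),None,fx=3.3,fy=3.3,interpolation=cv2.INTER_CUBIC))
E
```

```text
scene nut_centre 0.71 [197.2 183. ] [0.343  0.1109 0.104 ]
scene nut_centre 0.58 [171.9 241.3] [0.4995 0.109  0.104 ]
scene nut_centre 0.57 [255.4 243.9] [ 0.3759 -0.1048  0.104 ]
scene nut_centre 0.56 [235.6 291. ] [ 0.483  -0.1177  0.104 ]
scene nut_centre 0.18 [192.4 320.9] [ 0.6158 -0.056   0.104 ]
scene stud_top 0.85 [172.7 247.2] [0.5165 0.1096 0.092 ]
side nut_centre 0.95 [227.3 206. ] [ 0.4103 -0.2024  0.104 ]
side nut_centre 0.68 [228.7 254.3] [ 0.5141 -0.2191  0.104 ]
side nut_centre 0.63 [168.4 244.5] [0.5157 0.1294 0.104 ]
side nut_centre 0.57 [185.7 199.8] [0.3867 0.0178 0.104 ]
side nut_centre 0.16 [177.  241.9] [0.5041 0.0646 0.104 ]
side stud_top 0.72 [176.5 245.2] [0.5153 0.0951 0.092 ]Traceback (most recent call last):
  File "o.py", line 2, in <module>
    o=status.get_obs(); print(o['time_s'],'q7',o['qpos'][6].round(1),'pos',(o['tool_pos']*1e3).round(1),'rpy',o['tool_rot'].round(2),'g',(o['grip_width']*1e3).round(1),'F',o['force'].round(1),'T',o['wrist_torque'].round(2))
                                                                                                                                         ^^^^^^^^^^^^^^^^^^^^^^^^^^^
AttributeError: 'float' object has no attribute 'round'
```

View pics/ali.png

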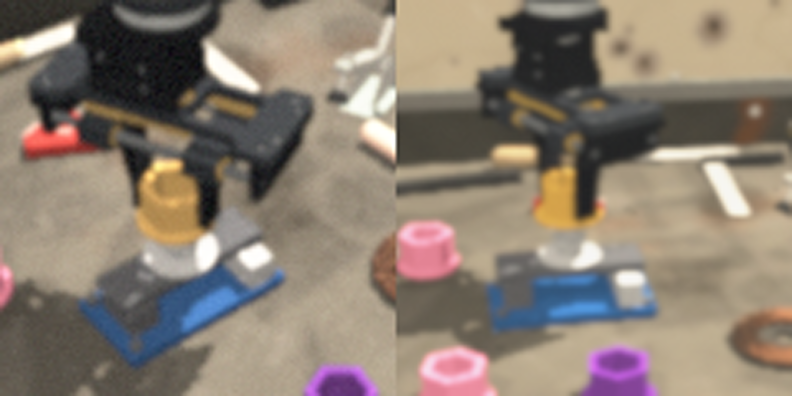

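In both views the nut stands above the stud, roughly coaxial. Now I'll lower it by feel.

Emit:
jog_arm([
  [0.6,0,0,0.004,0,0,0],
  [0.6,0,0,0.004,0,0,0],
  [0.6,0,0,0,0,0,0],
  [0.6,0,0,0,0,0,0],
], grip_force=10)

```text
time_s: 7.3
tool_pos: [0.5069, 0.1099, 0.2712]
tool_rot: [179.9, 0.0, -60.1]
force: [-0.5, -0.7, -3.9]
grip_width: 0.046
```

Emit:
jog_arm([
  [0.6,0,0,0.0015,0,0,0],
  [0.6,0,0,0.0015,0,0,0],
  [0.6,0,0,0,0,0,0],
])

```text
time_s: 7.55
tool_pos: [0.507, 0.1099, 0.2684]
tool_rot: [180.0, 0.0, -60.1]
force: [-0.3, -0.4, -4.8]
grip_width: 0.046
```

Emit:
jog_arm([
  [0.6,0,0,0.0015,0,0,0],
  [0.6,0,0,0.001,0,0,0],
  [0.6,0,0,0,0,0,0],
])

```text
time_s: 7.8
tool_pos: [0.507, 0.1099, 0.266]
tool_rot: [180.0, 0.0, -60.1]
force: [0.3, -0.1, -3.4]
grip_width: 0.0461
```

```bash
sed -i "s/(o\['grip_width'\]\*1e3).round(1)/round(o['grip_width']*1e3,1)/" o.py; python3 o.py
```

```text
7.8 q7 -85.3 pos [507.  109.9 266. ] rpy [179.98   0.   -60.09] g 46.1 F [ 0.3 -0.1 -3.4] T [0.01 0.04 0.01]
```

Emit:
jog_arm([
  [0.6,0,0,0.0015,0,0,0],
  [0.6,0,0,0.001,0,0,0],
  [0.6,0,0,0,0,0,0],
])

```text
time_s: 8.05
tool_pos: [0.507, 0.1099, 0.2635]
tool_rot: [180.0, 0.0, -60.1]
force: [0.3, -0.5, -3.1]
grip_width: 0.0463
```

Emit:
jog_arm([
  [0.6,0,0,0.0015,0,0,0],
  [0.6,0,0,0.001,0,0,0],
  [0.6,0,0,0,0,0,0],
])

```text
time_s: 8.3
tool_pos: [0.507, 0.11, 0.261]
tool_rot: [180.0, 0.0, -60.1]
force: [0.4, 1.1, -2.8]
grip_width: 0.046
```

Emit:
jog_arm([
  [0.6,0,0,0.001,0,0,0],
  [0.6,0,0,0.001,0,0,0],
  [0.6,0,0,0,0,0,0],
])

```text
time_s: 8.55
tool_pos: [0.507, 0.11, 0.259]
tool_rot: [180.0, 0.0, -60.1]
force: [-0.4, -0.0, -4.4]
grip_width: 0.0458
```

Emit:
jog_arm([
  [0.6,0,0,0.001,0,0,0],
  [0.6,0,0,0,0,0,0],
  [0.6,0,0,0,0,0,0],
], grip_force=8)

```text
time_s: 8.8
tool_pos: [0.5071, 0.1099, 0.2582]
tool_rot: [180.0, -0.0, -60.1]
force: [-0.2, -1.0, -3.5]
grip_width: 0.046
```

Emit:
jog_arm([
  [0.6,0,0,0.001,0,0,0],
  [0.6,0,0,0,0,0,0],
  [0.6,0,0,0,0,0,0],
])

```text
time_s: 9.05
tool_pos: [0.5071, 0.1098, 0.2571]
tool_rot: [180.0, -0.0, -60.1]
force: [0.9, -0.2, -3.5]
grip_width: 0.0464
```

Emit:
jog_arm([
  [0.6,0,0,0.0006,0,0,0],
  [0.6,0,0,0,0,0,0],
  [0.6,0,0,0,0,0,0],
])

```text
time_s: 9.3
tool_pos: [0.5071, 0.1099, 0.2566]
tool_rot: [180.0, -0.0, -60.1]
force: [0.6, -1.9, -3.5]
grip_width: 0.0458
```

Emit:
jog_arm([
  [0.6,0,0,0.0006,0,0,0],
  [0.6,0,0,0,0,0,0],
  [0.6,0,0,0,0,0,0],
])

```text
time_s: 9.55
tool_pos: [0.5072, 0.1099, 0.2561]
tool_rot: [-180.0, -0.0, -60.1]
force: [0.8, -0.8, -2.9]
grip_width: 0.046
```

Emit:
jog_arm([
  [0.6,0,0,0.0006,0,0,0],
  [0.6,0,0,0,0,0,0],
  [0.6,0,0,0,0,0,0],
])

```text
time_s: 9.8
tool_pos: [0.5072, 0.1099, 0.2558]
tool_rot: [-180.0, -0.0, -60.1]
force: [0.2, -1.7, 1.3]
grip_width: 0.046
```

Contact on a level crest: about 5 N at TCP z = 0.2558, which matches the expected height. Now turning counter-clockwise in small steps, feeling for the drop.

Emit:
jog_arm([
  [0.6,0,0,0,0,0,-6],
  [0.6,0,0,0,0,0,0],
])

```text
time_s: 9.97
tool_pos: [0.5073, 0.11, 0.2558]
tool_rot: [-180.0, -0.0, -54.0]
force: [0.6, -1.1, 1.5]
grip_width: 0.0461
```

Emit:
jog_arm([
  [0.6,0,0,0,0,0,-6],
  [0.6,0,0,0,0,0,0],
])

```text
time_s: 10.13
tool_pos: [0.5074, 0.11, 0.2557]
tool_rot: [-180.0, -0.0, -48.1]
force: [0.3, -0.6, 1.6]
grip_width: 0.048
```

```bash
python3 o.py
```

```text
10.1333 q7 -74.6 pos [507.4 110.  255.7] rpy [-1.7995e+02 -1.0000e-02 -4.8120e+01] g 48.0 F [ 0.3 -0.6  1.6] T [-0.25 -0.02 -0.28]
```

Emit:
jog_arm([
  [0.6,0,0,0,0,0,6],
  [0.6,0,0,0,0,0,0],
])

```text
time_s: 10.3
tool_pos: [0.5073, 0.1103, 0.2555]
tool_rot: [-179.9, -0.0, -54.4]
force: [1.0, -0.8, -0.8]
grip_width: 0.0479
```

```bash
python3 o.py
```

```text
10.3 q7 -80.6 pos [507.3 110.3 255.5] rpy [-1.7994e+02 -1.0000e-02 -5.4430e+01] g 47.9 F [ 1.  -0.8 -0.8] T [-0.11 -0.22 -0.05]
```

Emit:
jog_arm([
  [0.6,0,0,0,0,0,4],
  [0.6,0,0,0,0,0,0],
])

```text
time_s: 10.47
tool_pos: [0.5068, 0.1102, 0.2551]
tool_rot: [180.0, 0.0, -58.2]
force: [0.2, -0.0, -2.6]
grip_width: 0.0481
```

```bash
python3 o.py
```

```text
10.4667 q7 -84.2 pos [506.8 110.2 255.1] rpy [ 1.7998e+02  1.0000e-02 -5.8170e+01] g 48.1 F [ 0.2 -0.  -2.6] T [-0.09 -0.12  0.01]
```

```bash
python3 - <<'E'
from h import *
o=[]
for n in ['scene','side']:
    p,im,d=snap(n)
    c=(172,243)
    o.append(im[130:220,195:295,::-1])
    hsv=cv2.cvtColor(im,cv2.COLOR_RGB2HSV); m=cv2.inRange(hsv,(14,100,80),(32,255,255)); m[:130]=0;m[220:]=0;m[:,:205]=0;m[:,285:]=0
    ys,xs=np.nonzero(m);P=cloud(p,d,ys,xs,False);P=P[np.linalg.norm(P[:,:2]-[.507,.110],axis=1)<.04];print(n,len(P),np.percentile(P,[1,25,50,75,99],axis=0).round(4))
cv2.imwrite('pics/c2.png',cv2.resize(np.hstack(o),None,fx=4,fy=4,interpolation=cv2.INTER_CUBIC))
E
```

```text
scene 455 [[0.4713 0.08   0.0674]
 [0.4835 0.0891 0.0783]
 [0.4934 0.1004 0.0916]
 [0.5072 0.1224 0.101 ]
 [0.5402 0.1339 0.1772]]
side 288 [[0.4708 0.076  0.0681]
 [0.4869 0.0854 0.0784]
 [0.4962 0.0929 0.0934]
 [0.5074 0.1181 0.1016]
 [0.5368 0.1347 0.1768]]
```

View pics/c2.png

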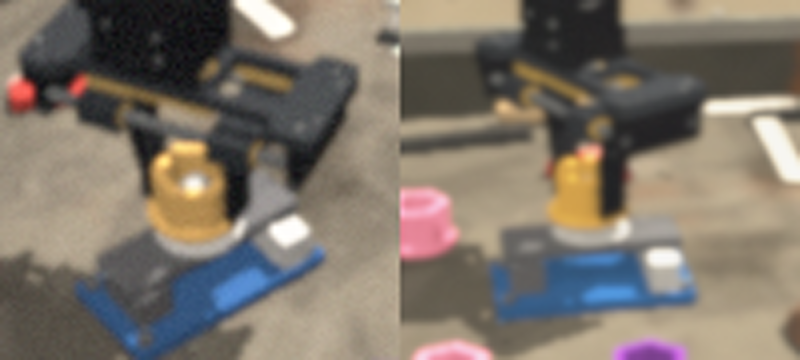

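Emit:
jog_arm([
  [0.6,0,0,0.0007,0,0,0],
  [0.6,0,0,0,0,0,0],
  [0.6,0,0,0,0,0,0],
])

```text
time_s: 10.82
tool_pos: [0.5071, 0.1098, 0.2545]
tool_rot: [180.0, -0.0, -58.1]
force: [0.7, -1.4, -3.9]
grip_width: 0.0481
```

```bash
python3 o.py
```

```text
10.8167 q7 -84.1 pos [507.1 109.8 254.5] rpy [179.99  -0.   -58.07] g 48.1 F [ 0.7 -1.4 -3.9] T [-0.2  -0.23 -0.01]
```

Emit:
jog_arm([
  [0.6,0,0,0.0008,0,0,0],
  [0.6,0,0,0,0,0,0],
  [0.6,0,0,0,0,0,0],
])

```text
time_s: 11.07
tool_pos: [0.5071, 0.1098, 0.2538]
tool_rot: [180.0, -0.0, -58.1]
force: [1.9, -1.9, -4.0]
grip_width: 0.0485
```

Emit:
jog_arm([
  [0.6,0,0,0.0008,0,0,0],
  [0.6,0,0,0,0,0,0],
  [0.6,0,0,0,0,0,0],
])

```text
time_s: 11.32
tool_pos: [0.5071, 0.1098, 0.253]
tool_rot: [180.0, -0.0, -58.1]
force: [1.8, -1.9, -3.6]
grip_width: 0.048
```

```bash
python3 o.py
```

```text
11.3167 q7 -84.2 pos [507.1 109.8 253. ] rpy [ 1.80e+02 -1.00e-02 -5.81e+01] g 48.0 F [ 1.8 -1.9 -3.6] T [-0.37 -0.37  0.01]
```

The nut is below crest level with no upward force, so its lugs are entering the slots. I'll open slightly so it settles under its own weight and squares up.

Emit:
jog_arm([
  [0.6,0.0006,0,0,0,0,0],
  [0.42,0,0,0,0,0,0],
  [0.36,0,0,0,0,0,0],
  [0.36,0,0,0,0,0,0],
  [0.36,0,0,0,0,0,0],
], grip_force=5)

```text
time_s: 11.73
tool_pos: [0.5075, 0.1098, 0.2534]
tool_rot: [-180.0, -0.0, -58.1]
force: [-0.6, -0.1, -0.1]
grip_width: 0.0551
```

```bash
python3 o.py; python3 - <<'E'
from h import *
o=[]
for n in ['scene','side']:
    p,im,d=snap(n)
    o.append(im[130:220,195:295,::-1])
    hsv=cv2.cvtColor(im,cv2.COLOR_RGB2HSV); m=cv2.inRange(hsv,(14,100,80),(32,255,255)); m[:130]=0;m[220:]=0;m[:,:205]=0;m[:,285:]=0
    ys,xs=np.nonzero(m);P=cloud(p,d,ys,xs,False);P=P[np.linalg.norm(P[:,:2]-[.507,.110],axis=1)<.04];print(n,len(P),np.percentile(P[:,2],[1,5,25,50,75,80,99],axis=0).round(4))
cv2.imwrite('pics/c3.png',cv2.resize(np.hstack(o),None,fx=4,fy=4,interpolation=cv2.INTER_CUBIC))
E
```

```text
11.7333 q7 -84.1 pos [507.5 109.8 253.4] rpy [-179.97   -0.    -58.07] g 55.1 F [-0.6 -0.1 -0.1] T [-0.06  0.03 -0.01]
scene 452 [0.0604 0.0624 0.0703 0.0866 0.0939 0.0952 0.1755]
side 286 [0.0573 0.0615 0.0692 0.084  0.0941 0.1028 0.175 ]
```

View pics/c3.png

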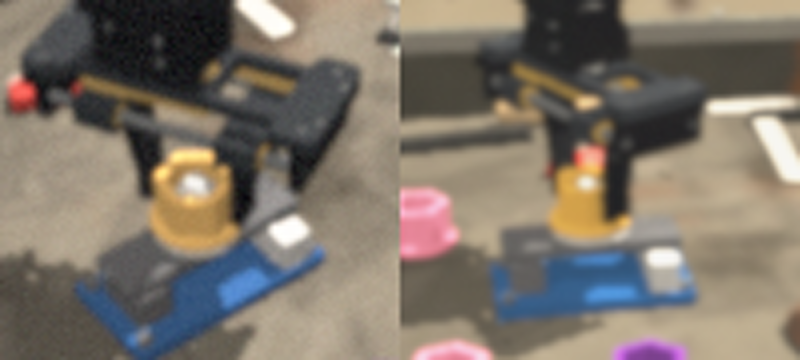

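The nut dropped by 7–8 mm (underside about 60 mm, top about 94 mm), which is the thread_start level. Now I'll lower the jaws, re-align and regrip.

Emit:
jog_arm([
  [0.36,0,0,0.002,0,0,4],
  [0.36,0,0,0.002,0,0,0],
  [0.36,0,0,0,0,0,0],
  [0.6,0,0,0,0,0,0],
  [0.6,0,0,0,0,0,0],
  [0.6,0,0,0,0,0,0],
  [0.6,0,0,0,0,0,0],
], grip_force=6)

```text
time_s: 12.42
tool_pos: [0.5074, 0.1095, 0.2492]
tool_rot: [-180.0, -0.0, -62.1]
force: [0.0, 0.1, -0.1]
grip_width: 0.0467
```

```bash
python3 o.py
```

```text
12.4167 q7 -88.1 pos [507.4 109.5 249.2] rpy [-1.800e+02 -1.000e-02 -6.207e+01] g 46.7 F [ 0.   0.1 -0.1] T [-0.01 -0.06  0.03]
```

Emit:
jog_arm([
  [0.6,0,0,0,0,0,5],
  [0.6,0,0,0,0,0,5],
  [0.6,0,0,0,0,0,0],
])

```text
time_s: 12.67
tool_pos: [0.5074, 0.1095, 0.2492]
tool_rot: [-180.0, -0.0, -72.2]
force: [0.1, -0.4, -0.1]
grip_width: 0.0466
```

```bash
python3 o.py
```

```text
12.6667 q7 -97.7 pos [507.4 109.5 249.2] rpy [-1.7999e+02 -1.0000e-02 -7.2210e+01] g 46.6 F [ 0.1 -0.4 -0.1] T [ 0.02  0.01 -0.04]
```

Emit:
jog_arm([
  [0.6,0,0,0.0003,0,0,5],
  [0.6,0,0,0.0003,0,0,5],
  [0.6,0,0,0,0,0,0],
])

```text
time_s: 12.92
tool_pos: [0.5076, 0.1096, 0.2488]
tool_rot: [-180.0, -0.0, -82.1]
force: [1.1, 0.1, 0.9]
grip_width: 0.0468
```

```bash
python3 o.py
```

```text
12.9167 q7 -107.2 pos [507.6 109.6 248.8] rpy [-1.7996e+02 -1.0000e-02 -8.2080e+01] g 46.8 F [1.1 0.1 0.9] T [ 0.05 -0.03 -0.05]
```

Emit:
jog_arm([
  [0.6,0,0,0.0003,0,0,5],
  [0.6,0,0,0.0003,0,0,5],
  [0.6,0,0,0,0,0,0],
])

```text
time_s: 13.17
tool_pos: [0.5077, 0.1096, 0.2482]
tool_rot: [-179.9, -0.0, -92.0]
force: [0.1, -0.5, 0.5]
grip_width: 0.0467
```

Emit:
jog_arm([
  [0.6,0,0,0.0003,0,0,5],
  [0.6,0,0,0.0003,0,0,5],
  [0.6,0,0,0,0,0,0],
])

```text
time_s: 13.42
tool_pos: [0.5076, 0.1095, 0.2475]
tool_rot: [-180.0, 0.0, -101.9]
force: [0.1, -0.7, 1.3]
grip_width: 0.0467
```

```bash
python3 o.py
```

```text
13.4167 q7 -126.2 pos [507.6 109.5 247.5] rpy [-179.96    0.   -101.93] g 46.7 F [ 0.1 -0.7  1.3] T [ 0.06 -0.11 -0.04]
```

Turned 40° clockwise so far. Joint 7 is near its range, so I'll regrasp 60° back.

Emit:
jog_arm([
  [0.25,0,0,0,0,0,0],
  [0.25,0,0,0,0,0,0],
  [0.25,0,0,0,0,0,0],
  [0.25,0,0,0,0,0,-6.5],
  [0.25,0,0,0,0,0,-6.5],
  [0.25,0,0,0,0,0,-6.5],
  [0.25,0,0,0,0,0,-6.5],
  [0.25,0,0,0,0,0,-6.5],
  [0.25,0,0,0,0,0,-6.5],
  [0.25,0,0,0,0,0,-6.5],
  [0.25,0,0,0,0,0,-6.5],
])

```text
time_s: 14.33
tool_pos: [0.5072, 0.1094, 0.2471]
tool_rot: [180.0, 0.0, -49.6]
force: [-1.1, 1.0, 0.5]
grip_width: 0.0655
```

Emit:
jog_arm([
  [0.25,0,0,0,0,0,-6],
  [0.25,0,0,0,0,0,0],
  [0.6,0,0,0,0,0,0],
  [0.6,0,0,0,0,0,0],
  [0.6,0,0,0,0,0,0],
  [0.6,0,0,0,0,0,0],
  [0.6,0,0,0,0,0,0],
])

```text
time_s: 14.92
tool_pos: [0.5074, 0.1096, 0.2474]
tool_rot: [180.0, -0.0, -44.1]
force: [-0.5, -0.1, 1.0]
grip_width: 0.046
```

```bash
python3 o.py
```

```text
14.9167 q7 -71.4 pos [507.4 109.6 247.4] rpy [ 1.7999e+02 -1.0000e-02 -4.4120e+01] g 46.0 F [-0.5 -0.1  1. ] T [ 0.01  0.04 -0.03]
```

Emit:
jog_arm([
  [0.6,0,0,0.0003,0,0,5],
  [0.6,0,0,0.0003,0,0,5],
  [0.6,0,0,0,0,0,0],
])

```text
time_s: 15.17
tool_pos: [0.5074, 0.1095, 0.2467]
tool_rot: [180.0, -0.0, -54.2]
force: [0.6, -0.9, -0.6]
grip_width: 0.0462
```

Emit:
jog_arm([
  [0.6,0,0,0.0003,0,0,5],
  [0.6,0,0,0.0003,0,0,5],
  [0.6,0,0,0,0,0,0],
])

```text
time_s: 15.42
tool_pos: [0.5074, 0.1095, 0.2461]
tool_rot: [180.0, -0.0, -64.1]
force: [0.3, -0.4, -0.2]
grip_width: 0.0461
```

```bash
python3 o.py;python3 - <<'E'
from h import *
for n in ['scene','side']:
    p,im,d=snap(n)
    hsv=cv2.cvtColor(im,cv2.COLOR_RGB2HSV); m=cv2.inRange(hsv,(14,100,80),(32,255,255)); m[:130]=0;m[220:]=0;m[:,:205]=0;m[:,285:]=0
    ys,xs=np.nonzero(m);P=cloud(p,d,ys,xs,False);P=P[np.linalg.norm(P[:,:2]-[.507,.110],axis=1)<.04];print(n,len(P),np.percentile(P[:,2],[1,5,25,50,75,80,99],axis=0).round(4))
E
```

```text
15.4167 q7 -90.2 pos [507.4 109.5 246.1] rpy [ 1.80e+02 -2.00e-02 -6.41e+01] g 46.1 F [ 0.3 -0.4 -0.2] T [-0.04  0.03 -0.02]
scene 386 [0.0565 0.0589 0.0657 0.0836 0.0921 0.1298 0.1743]
side 248 [0.0556 0.0586 0.0644 0.0786 0.0911 0.0924 0.1679]
```

Emit:
jog_arm([
  [0.6,0,0,0.0003,0,0,4],
  [0.6,0,0,0.0003,0,0,4],
  [0.6,0,0,0,0,0,0],
])

```text
time_s: 15.77
tool_pos: [0.5074, 0.1095, 0.2455]
tool_rot: [-180.0, -0.0, -72.0]
force: [-0.5, 0.5, -0.2]
grip_width: 0.0462
```

```bash
python3 o.py
```

```text
15.7667 q7 -97.7 pos [507.4 109.5 245.5] rpy [-1.7999e+02 -1.0000e-02 -7.2030e+01] g 46.2 F [-0.5  0.5 -0.2] T [-0.04 -0.03 -0.08]
```

Emit:
jog_arm([
  [0.6,0,0,0.0002,0,0,4],
  [0.6,0,0,0,0,0,0],
])

```text
time_s: 15.93
tool_pos: [0.5073, 0.1096, 0.2453]
tool_rot: [180.0, 0.0, -76.0]
force: [-0.4, -0.0, -1.1]
grip_width: 0.0466
```

```bash
python3 o.py
```

```text
15.9333 q7 -101.5 pos [507.3 109.6 245.3] rpy [179.98   0.   -75.98] g 46.6 F [-0.4 -0.  -1.1] T [ 0.    0.06 -0.02]
```

Emit:
jog_arm([
  [0.6,0,0,0.0002,0,0,4],
  [0.6,0,0,0,0,0,0],
])

```text
time_s: 16.1
tool_pos: [0.5072, 0.1096, 0.2451]
tool_rot: [180.0, 0.0, -80.0]
force: [-1.0, 0.1, 1.0]
grip_width: 0.0459
```

```bash
python3 o.py
```

```text
16.1 q7 -105.3 pos [507.2 109.6 245.1] rpy [179.97   0.   -79.95] g 45.9 F [-1.   0.1  1. ] T [ 0.09  0.18 -0.01]
```

Emit:
jog_arm([
  [0.6,0,0,0.0001,0,0,4],
  [0.6,0,0,0,0,0,0],
])

```text
time_s: 16.27
tool_pos: [0.5073, 0.1096, 0.2451]
tool_rot: [180.0, -0.0, -83.9]
force: [-0.3, -0.2, 0.7]
grip_width: 0.0461
```

```bash
python3 o.py;python3 - <<'E'
from h import *
for n in ['scene','side']:
    p,im,d=snap(n)
    hsv=cv2.cvtColor(im,cv2.COLOR_RGB2HSV); m=cv2.inRange(hsv,(14,100,80),(32,255,255)); m[:130]=0;m[220:]=0;m[:,:205]=0;m[:,285:]=0
    ys,xs=np.nonzero(m);P=cloud(p,d,ys,xs,False);P=P[np.linalg.norm(P[:,:2]-[.507,.110],axis=1)<.04];print(n,len(P),np.percentile(P[:,2],[1,5,25,50,75,80,99],axis=0).round(4))
E
```

```text
16.2667 q7 -109.1 pos [507.3 109.6 245.1] rpy [179.99  -0.   -83.93] g 46.1 F [-0.3 -0.2  0.7] T [ 0.11  0.13 -0.04]
scene 284 [0.0533 0.0568 0.0607 0.0758 0.0896 0.0907 0.1665]
side 241 [0.0518 0.0562 0.0606 0.0739 0.0882 0.0897 0.1656]
```

Emit:
jog_arm([
  [0.6,0,0,0,0,0,3],
  [0.6,0,0,0,0,0,0],
])

```text
time_s: 16.53
tool_pos: [0.5074, 0.1096, 0.2451]
tool_rot: [-180.0, -0.0, -87.0]
force: [0.2, 0.7, 0.1]
grip_width: 0.046
```

```bash
python3 o.py
```

```text
16.5333 q7 -112.0 pos [507.4 109.6 245.1] rpy [-180.     -0.    -86.99] g 46.0 F [0.2 0.7 0.1] T [ 0.12  0.1  -0.02]
```

Depth puts the nut's top at about 90 mm and its underside at about 54 mm, so it is at home height. Releasing and checking.

Emit:
jog_arm([
  [0.4,0,0,0,0,0,0],
  [0.2,0,0,0,0,0,0],
  [0.1,0,0,0,0,0,0],
  [0,0,0,0,0,0,0],
  [0,0,0,0,0,0,0],
  [0,0,0,-0.01,0,0,0],
  [0,0,0,-0.03,0,0,0],
  [0,0,0,-0.03,0,0,0],
  [0,0,0,-0.02,0,0,0],
])

```text
time_s: 17.28
tool_pos: [0.5078, 0.11, 0.3382]
tool_rot: [-179.8, 0.0, -87.0]
force: [0.3, 0.9, 0.2]
grip_width: 0.0864
```

Emit:
jog_arm([
  [0,0,0.03,-0.01,0,0,0],
  [0,0,0.03,-0.01,0,0,0],
  [0,0,0.02,0,0,0,0],
  [0,0,0,0,0,0,0],
  [0,0,0,0,0,0,0],
])

```text
time_s: 17.7
tool_pos: [0.427, 0.1056, 0.356]
tool_rot: [-179.9, -0.1, -87.1]
force: [0.0, 0.3, -1.0]
grip_width: 0.0869
```

```bash
python3 o.py;python3 - <<'E'
from h import *
p,im,d=snap('wrist','w4.png')
hsv=cv2.cvtColor(im,cv2.COLOR_RGB2HSV); m=cv2.inRange(hsv,(18,110,60),(34,255,255)); m[215:]=0
ys,xs=np.nonzero(m);P=cloud(p,d,ys,xs,True);P=P[np.linalg.norm(P[:,:2]-[.507,.110],axis=1)<.04]
print(len(P),np.percentile(P[:,2],[1,5,25,50,75,95,99]).round(4))
t=P[P[:,2]>np.percentile(P[:,2],99)-.006]; print('top z',np.median(t[:,2]),'centre',(t.max(0)+t.min(0))/2)
# tilt
A=np.c_[t[:,:2]-t[:,:2].mean(0),np.ones(len(t))]; print('slope',np.linalg.lstsq(A,t[:,2],rcond=None)[0])
# strap ref: all points r 45-65mm
ys,xs=np.nonzero((d>0)&(d<.5)); Q=cloud(p,d,ys,xs,True); r=np.linalg.norm(Q[:,:2]-[.507,.110],axis=1)
print('strap top',np.median(Q[(r>.034)&(r<.055)&(Q[:,2]>.04)&(Q[:,2]<.06)][:,2]), 'stud',np.percentile(Q[r<.006][:,2],[50,95]),'table',np.median(Q[(r>.1)&(r<.14)][:,2]))
c=im[:230,130:400,::-1]; cv2.imwrite('pics/w4c.png',cv2.resize(c,None,fx=2.5,fy=2.5,interpolation=cv2.INTER_CUBIC))
E
```

```text
17.7 q7 -99.9 pos [427.  105.6 356. ] rpy [-1.7986e+02 -1.4000e-01 -8.7080e+01] g 86.9 F [ 0.   0.3 -1. ] T [ 0.   -0.04  0.03]
1612 [0.0575 0.0583 0.0595 0.0881 0.0892 0.0901 0.0905]
top z 0.08911678006250007 centre [0.50582287 0.11047882 0.08810865]
slope [-0.00702215  0.00383042  0.0890372 ]
strap top 0.05000854310607897 stud [0.09121496 0.09244932] table -0.00039762949580604556
```

View pics/w4c.png

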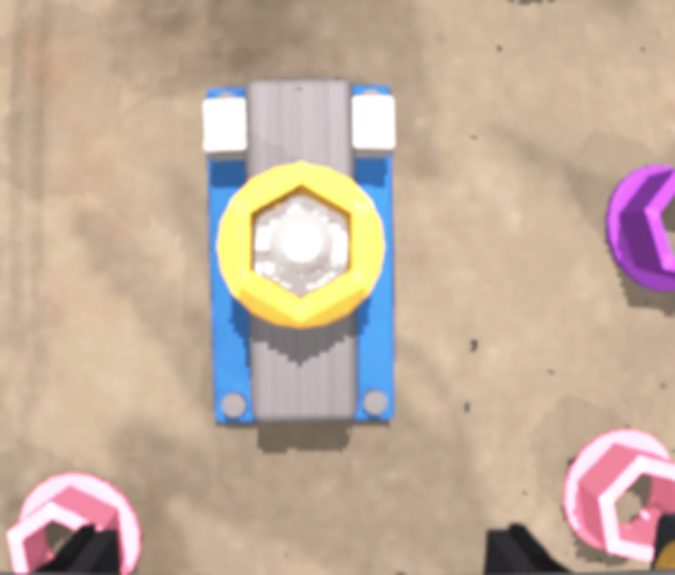

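The nut is level and home: corrected for the ~1 mm low bias on the strap, its top is at about 90 mm and its flange top at about 60 mm. The gripper is clear of it.

```bash
python3 -c "
from h import *
print(env.sign_off())"
```

```text
the job is handed in; nothing more can be done
None
```

The brass flange nut is home on the washer of the blue-based clamp. I let go, backed the gripper clear, and handed the job in at about 17.8 s of the 61 s allowed.

- **Final check:** in the wrist camera the nut's top is at about 90 mm and its flange top at about 60 mm, after correcting a 1 mm offset seen on the strap. Both match the home position. It sits level, and its centre measured within about 1.5 mm of the stud axis.
- **Turning down:** I turned it about 83° clockwise, with one regrasp partway. Axial force stayed around 1 N and twist under 0.1 N m.
- **Thread start did not go quite as asked:** after about 6° counter-clockwise the nut stopped turning, and the jaws slipped on it at about 0.28 N m. I eased back 10° clockwise, and only then did it start to sink. I opened the jaws and it dropped into the slots, about 8 mm below the crest. So the drop followed a short turn backwards and a small turn forwards, not a pure counter-clockwise turn.
- **Not verified:** I didn't re-measure the pliers, flap disc, magnet or small steel nut at the end. The arm had no unexpected contact near them.

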